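# Switch off the warming tray and take the last roll with the tongs

## Robot

A 6-joint arm with a two-finger parallel gripper is mounted at the origin on a cart in front of the work surface, level with it; the furniture and walls round the work are solid. World frame = base frame: x ahead of the robot, y to its left, z up, the work surface at z = 0. Lengths are in m, angles in rad, forces in N, time in s.
With the tool pointing down it reaches from about 0.25 to 0.725 m from the base axis. Payload 4 kg.
Tool frame: the origin (TCP) lies midway between the tips of the shut fingers; the grasp point (between the pads) lies 19 mm behind it; z points along the fingers, y is the line along which they close (so a half turn about z gives the same grasp; the last joint's range is limited). The gripper opens to 85 mm and grips with 20 to 120 N. Pads are 22 mm wide; open, the fingers measure 114 mm over their backs; the gripper's body (76 mm by 85 mm) begins 54 mm behind the grasp point. The pads swing forward as they close: fully open they stand 13 mm farther back than shut.
Start: joints at [-1.25, 0.241, 0.005, 1.335, 0, 1.571], TCP at [0.158, -0.474, 0.206] pointing down, gripper open.
Joint ranges: [-2.72, 2.72], [-1.05, 1.87], [-1.09, 1.28], [-1.99, 2.15], [-1.42, 1.44], [-3.14, 3.14]. Speed limits (rad/s): [2.79, 2.79, 3.14, 3.14, 3.14, 3.14].

## Interface

Orientations are given as a unit quaternion [x, y, z, w].
In Python, from workcell import bot gives the robot as it stands. The module is installed in compiled form; this text tells all that it offers.
- The arm moves only by the tool jog_arm, never from a script. Its argument "deltas" is a list of rows, each an object with "fingers": the opening, from 0 (shut) to 1 (fully open); "delta_pos": the shift along the tool's x, y, z normalised to -1 to 1, where 1 is 300 mm, a list of three; "yaw": the turn about the tool's z normalised to -1 to 1, where 1 is pi/4 rad. A call has 1 to 12 rows; each row is the pose to reach, as a shift and turn from the pose commanded when the call began, along the tool's axes at that moment; what a row does not reach only later rows make up. A row lasts 1/10 s, in which the tool goes at most 50 mm and 8.59 degrees, less where a joint would pass 70% of its speed; a pose out of reach is approached as far as the arm can. A call with a number of a shift or a turn outside -1 to 1 is refused whole. A call with a gripper value outside its range is refused whole. The fingers move at their own pace and stop on an object; the grip force is fixed at half the most. Time passes only in rows, so rows that repeat a pose let the fingers close. It gives the time, the measured TCP pose, the force, the opening and the grip force at its end, in the units of the state.
- bot.get_obs(): the state, without advancing time (a new reading comes with each control period).
- bot.camera(name): name is "scene" or "side" or "wrist"; returns a dict with "image" (420x560x3 uint8, red, green, blue), "range_z" (420x560 float32, m along the optical axis (not along the pixel's ray), 0 where there is no reading), "fx", "fy", "cx", "cy" (pixels), "rvec" (rotation vector, rad) and "tvec" (3), from world to camera coordinates, as OpenCV has them. Camera axes: x right, y down, z forward; pixel columns grow to the right and rows downward; lengths in m; the calibration is good to about 2 mm. The wrist camera is an equidistant fisheye: a pixel r from the principal point sees the ray r / f radians off the axis. A picture is of the moment at which its call begins.
- bot.job_done(): hands the job in; it is judged then, once.
The state is a dict: "clock": time; "joint_pos": joint angles; "joint_vel": joint speeds; "tau": joint torques, N m; "eef_pos": TCP position; "tool_rot": TCP orientation; "ft_force": force on the tool from outside, world axes, zero at the start; "ft_torque": the same for the moment, N m; "grip_width": finger opening in m; "grasp_force": force on a finger pad.
Only numpy, scipy, OpenCV 4.12 (cv2) and the standard library are available. Lean on these libraries where they do the work, as an engineer would, in place of code of your own. Each camera call takes 0.05 s, during which the arm holds its last target. There are 200 camera calls.

## Task

The last bread roll on the warming tray has been sold: first turn the tray's dial back so that its pointer stands at the long index mark (off) and let go of it. Then pick up the spring tongs by their black grips, close the jaws on the roll without ever touching the roll with the fingers, and lift it about 10 cm clear of the tray. Finish while still squeezing the tongs and holding the roll up in them for the customer's bag, with nothing put down and the pots, cups, bell and terminal left where they stand.

Things in the scene. Friction and masses are not known exactly. Their poses are not given: they have to be found in the camera images.
- warmer: electric warming tray, fixed: steel box 165 (x) x 216 (y) mm, 50 mm high, yaw up to 0.12 rad. Origin under its centre on the worktop; x points away from the robot, y to its left, z up. Black glass plate, 150x140 mm, centred at [0, 0.030], top at z = 0.050; right of it (at -y) a black control deck, top at z = 0.046, with the dial
- plate_centre (a point): centre of the glass plate's top, [0, 0.030, 0.050] in the tray's frame
- dial (a joint): the tray's black dial, upright axis at [0, -0.076] in the tray's frame. Rad, growing clockwise seen from above; at 0 its pointer (white line on the bar) points along the tray's +x at the long white index mark (off). Starts 0.7 to 1.35; turns on past the mark to a stop at -0.5; stays where it is left (friction 0.03 N m), no click
- dial_grip (a point): point on the dial's axis in the middle of its bar grip: a bar 36 mm long (pointing along the pointer), 11 mm thick, 20 mm high (z = 0.0535 to 0.0735 over the worktop), pinched across its thickness from above; a round skirt, 40 mm across and 7 mm high, lies under it
- tongs: steel spring tongs with black grips lying on edge on the worktop: 0.115 kg, 265 mm long, 24 mm high, arms swing in the level plane. Origin on the worktop under the middle of the grips (near the weight centre); x runs along the centre line to the jaws, z up. Hinge 107 mm behind the origin, hanging ring ends at 137 mm. A preloaded spring holds them open
- tongs_grip (a point): middle between the grips, 12 mm above the tongs' underside: where to squeeze. Grips reach 37 mm behind to 38 mm ahead of it; open they are 54 mm wide over all here (52 to 56 along them). Squeezing takes 7 N a side at first, 8 N at 41 mm, where the jaws meet the roll's sides; at 18 mm they meet each other. Squeezed to about 50 mm they can be carried open
- tongs_jaws (a point): middle between the jaws, 105 mm ahead of tongs_grip, 12 mm above the tongs' underside. The jaws run from 20 mm behind to 32 mm ahead of it, 24 mm high; open they are 73 mm apart inside and 84 mm over all
- roll: crusty brown bread roll on the glass plate: 84 mm long (its x axis), 46 mm wide (y) with nearly straight sides, widest 8 to 19 mm above its underside, 38 mm high, flat beneath, 0.06 kg. Origin at the centre of its underside. Its long axis lies within 0.45 rad of straight ahead; the tongs straddle it lengthwise from the robot's side
- mustard_pot: white tub with a flat red lid, 61 mm across, 48 mm high; a bystander, origin at the centre of its underside
- sauce_cup_red: small clear sauce cup with lid and pink sauce, 69 mm across, 36 mm high; a bystander, origin at the centre of its underside
- sauce_cup_alioli: small clear sauce cup with lid and white sauce, 69 mm across, 36 mm high; a bystander, origin at the centre of its underside
- card_terminal: black card terminal, 165x68x52 mm; a bystander, origin at the centre of its underside
- service_bell: chrome counter bell on a black foot, 76 mm across, 54 mm high; a bystander, origin at the centre of its underside
- deli_pot_olive: clear pot with lid, 73 mm across, 64 mm high; a bystander, origin at the centre of its underside
- tongs_left: left arm of the tongs (seen from the hinge), with grip and jaw; origin on the hinge
- tongs_right: right arm of the tongs, likewise
There are look-alikes about, which are no part of the job. What is shaped like the roll but blue or turquoise is not meant.

How it is judged:
By the outcome, as a careful person would: the job done as asked, in the order asked, and still so for the second after the job is handed in, while the arm keeps its last pose, push and grip.
It also fails if it takes over 61 s, if anything falls off the work surface, if the arm or the gripper's body presses on something with over 40 N, if the wrist force passes 120 N, or if a joint passes its speed limit or range.

## Working session

There is one attempt and no reset: what is moved stays moved. The work goes in short steps, Python scripts to look and compute and a tool call to move; the robot and the scene stay as the last step left them, time stands still between calls to the robot, and variables do not carry over. Pictures are saved under pics/ and viewed, at most 12 in all, crops included, and the job is handed in when it is done.

Besides the shell and the picture viewer there is one more tool, called after ">>>" by a JSON object that holds its "api" and its "payload", one argument or row to a line. jog_arm: Moves the arm, as the interface text tells. Scaled input: -1 to 1 covers 300 mm each way for a shift and pi/4 rad each way for a turn. Its arguments: {"type":"object","properties":{"deltas":{"type":"array","items":{"type":"object","properties":{"fingers":{"type":"number"},"delta_pos":{"type":"array","items":{"type":"number"}},"yaw":{"type":"number"}}}}},"required":["deltas"]}

```bash
mkdir -p pics
cat > h.py <<'E'
import numpy as np, cv2, pickle
from workcell import bot
def cap(n):
    c=bot.camera(n); pickle.dump(c,open(f'{n}.pkl','wb')); return c
def load(n): return pickle.load(open(f'{n}.pkl','rb'))
def ray(c,u,v,fish=False):
    x=(np.asarray(u,float)-c['cx'])/c['fx']; y=(np.asarray(v,float)-c['cy'])/c['fy']
    if fish:
        th=np.hypot(x,y); s=np.where(th>1e-9,np.sin(th)/np.maximum(th,1e-9),1); d=np.stack([x*s,y*s,np.cos(th)],-1)
    else: d=np.stack([x,y,np.ones_like(x)],-1)
    R=cv2.Rodrigues(np.array(c['rvec'],float))[0]; t=np.array(c['tvec'],float).ravel()
    return -R.T@t, d@R
def onz(c,u,v,z,fish=False):
    o,d=ray(c,u,v,fish); return o+d*((z-o[2])/d[...,2])[...,None]
def cloud(c,fish=False):
    h,w=c['range_z'].shape; v,u=np.mgrid[:h,:w]
    o,d=ray(c,u,v,fish)
    R=cv2.Rodrigues(np.array(c['rvec'],float))[0]
    zc=d@R[2]; 
    return o+d*(c['range_z']/zc)[...,None]
E
python3 - <<'E'
from h import *
for n in('scene','side','wrist'):
    c=cap(n); cv2.imwrite(f'pics/{n}0.png',c['image'][:,:,::-1])
    o,d=ray(c,c['cx'],c['cy']); print(n,o,d,c['fx'])
print(bot.get_obs())
E
```

```text
scene [ 0.92784349 -0.68946482  1.14713551] [-0.31613725  0.5074867  -0.80157001] 518.6708057512473
side [1.49702071 0.04081419 1.39951784] [-0.60374547 -0.03013544 -0.79660734] 515.0978766716592
wrist [ 0.23095803 -0.44809985  0.37277207] [-0.28833035 -0.09360163 -0.95294509] 325.19226210127806
{'clock': 0.15, 'joint_pos': array([-1.25000025e+00,  2.41253778e-01,  4.04493844e-03,  1.33519482e+00,
       -1.81933155e-06,  1.57081726e+00]), 'joint_vel': array([-0.00144198, -0.00087247,  0.00313905,  0.00032685, -0.00183226,
       -0.00044909]), 'tau': array([ 4.94704454e-04, -3.72634900e+01,  2.52638841e+01,  1.23648639e-02,
        2.71391144e-05, -7.72633712e-06]), 'eef_pos': array([ 0.15749896, -0.47400638,  0.20541487]), 'tool_rot': array([ 9.87165143e-01,  1.59700765e-01, -1.29260404e-04, -7.93201449e-04]), 'ft_force': array([-1.12070191,  0.58763301,  0.00383285]), 'ft_torque': array([-0.04831452, -0.05660409,  0.01230092]), 'grasp_force': 0.0, 'grip_width': 0.08522074219501315}
```

View pics/scene0.png

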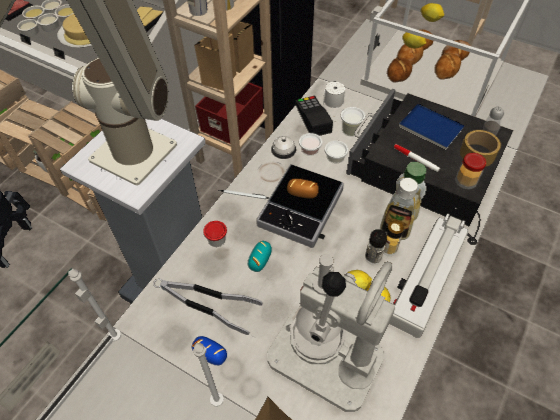

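View pics/side0.png

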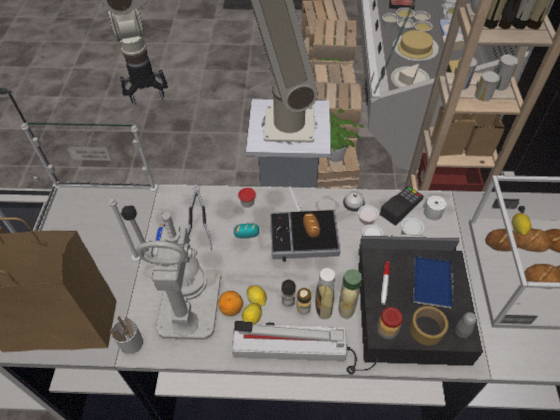

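The scene view shows the tray at about (300,205) with the brown roll at (302,188). The tongs run from the ring at (160,285) to the jaws at (262,300) and (248,330), and the red-lidded pot is at (215,232). The side view agrees. Next I'll measure.

Run:
```python
from h import *
c=load('scene'); im=c['image'][:,:,::-1]
a=cv2.resize(im[160:250,215:350],None,fx=4.4,fy=4.4,interpolation=cv2.INTER_CUBIC)
cv2.imwrite('pics/tray.png',a)
P=cloud(c)
hsv=cv2.cvtColor(c['image'],cv2.COLOR_RGB2HSV)
X,Y,Z=P[...,0],P[...,1],P[...,2]
u=np.arange(560)[None,:]+0*Z; v=np.arange(420)[:,None]+0*Z
def rect(m,name):
    p=P[m]; r=cv2.minAreaRect(p[:,:2].astype(np.float32)*1000); print(name,m.sum(),np.round(r[0],1),np.round(r[1],1),round(r[2],1),'z',np.percentile(p[:,2],[5,50,95]).round(4))
# tray
t=(u>250)&(u<350)&(v>160)&(v<250)
plate=t&(Z>0.046)&(Z<0.0525)&(hsv[...,2]<90); rect(cv2.morphologyEx(plate.astype(np.uint8),cv2.MORPH_OPEN,np.ones((3,3)))>0,'traytop')
roll=t&(hsv[...,0]<20)&(hsv[...,1]>110)&(Z>0.055); rect(roll,'roll'); top=roll&(Z>0.07); rect(top,'rolltop')
red=(u>195)&(u<235)&(v>215)&(v<250)&(Z>.03); rect(red,'mustard')
tg=(u>150)&(u<270)&(v>270)&(v<340)&(Z>0.012)&(Z<0.04); rect(tg,'tongs')
p=P[tg]; m=p[:,:2].mean(0); w=np.linalg.svd(p[:,:2]-m)[2][0] if len(p)<5000 else 0; print('tongs mean',m,'axis',w)
dial=t&(Z>0.06)&~roll; rect(dial,'dial')
for n in ['tray']: pass
print('heights',[(a,b,P[b,a].round(3)) for a,b in [(160,285),(205,291),(260,301),(247,331),(240,193),(283,145),(310,142),(336,150),(352,120),(260,255),(320,237)]])
```

```text
traytop 361 [543.3  89.4] [144.5 143.4] 7.8 z [0.0472 0.0501 0.0523]
roll 493 [549.3  54.4] [ 80.7 108.3] 28.4 z [0.0597 0.0828 0.0913]
rolltop 399 [548.9  54.2] [ 79.9 108.3] 28.4 z [0.0721 0.0849 0.0914]
mustard 399 [ 640.9 -409.4] [ 59.8 799.7] 41.4 z [0.0399 0.0453 0.0512]
tongs 923 [ 486.1 -332.6] [275.8 137.4] 16.3 z [0.0135 0.0227 0.0287]
tongs mean [ 0.47951164 -0.29936746] axis [0.9918012 0.1277904]
dial 110 [ 694.8 -248. ] [143.3 988. ] 19.6 z [0.0621 0.0748 1.1471]
heights [(160, 285, array([ 0.361, -0.32 ,  0.02 ])), (205, 291, array([ 0.466, -0.278,  0.02 ])), (260, 301, array([ 0.596, -0.235,  0.024])), (247, 331, array([ 0.609, -0.313,  0.019])), (240, 193, array([0.369, 0.026, 0.009])), (283, 145, array([0.397, 0.218, 0.042])), (310, 142, array([0.455, 0.278, 0.03 ])), (336, 150, array([0.537, 0.283, 0.035])), (352, 120, array([0.532, 0.395, 0.058])), (260, 255, array([ 0.533, -0.132,  0.035])), (320, 237, array([ 0.635, -0.003,  0.026]))]
```

View pics/tray.png

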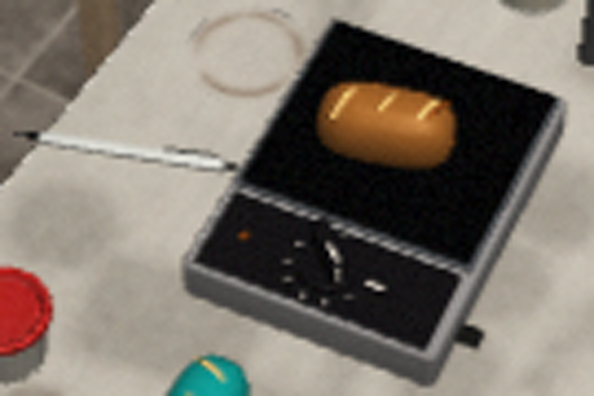

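The crop shows the dial near (325,265), with the long index mark at (375,285). The tray's rim corners are at about (335,20), (565,100), (435,380) and (185,265). A white pen-like rod lies left of the tray.

Run:
```python
from h import *
c=load('scene'); hsv=cv2.cvtColor(c['image'],cv2.COLOR_RGB2HSV)
def f(pts,z,s=4.4): 
    p=np.array(pts,float)/s+(np.array([215,160]) if s!=1 else 0); return onz(c,p[:,0],p[:,1],np.full(len(p),z))[:,:2]
C=f([(335,20),(565,100),(435,380),(185,265)],.05); print('corners',C.round(4),C.mean(0))
e=(C[1]-C[0]+C[2]-C[3]); yaw=np.arctan2(e[1],e[0]); print('yaw',yaw)
ctr=C.mean(0);R=np.array([[np.cos(yaw),-np.sin(yaw)],[np.sin(yaw),np.cos(yaw)]])
print('dial',ctr+R@[0,-.076],'plate',ctr+R@[0,.03],'idx',f([(375,285)],.046),'dialpix',f([(325,265)],.0735),'ptr ends',f([(328,240),(340,282)],.0735))
print('tongs ring/tips',f([(158,284),(262,301),(248,332)],.024,1))
m=(hsv[...,2]<60); mm=np.zeros_like(m); mm[275:325,175:235]=1; m&=mm
n,l,s,ce=cv2.connectedComponentsWithStats(m.astype(np.uint8))
for i in range(1,n):
    if s[i,4]>15:
        v,u=np.where(l==i); p=onz(c,u,v,np.full(len(u),.024))[:,:2]; r=cv2.minAreaRect((p*1000).astype(np.float32)); print('grip',s[i],p.mean(0),r)
P=cloud(c); m=(hsv[...,0]<20)&(hsv[...,1]>110)&(P[...,2]>.055); mm=m*0; mm[170:210,280:325]=1
m=(m&(mm>0)).astype(np.uint8); ct=max(cv2.findContours(m,0,2)[0],key=cv2.contourArea)[:,0]
p=P[m>0]; p=p[np.abs(p[:,2]-.075)<.02]; q=p[:,:2]; md=np.median(q,0); k=np.linalg.norm(q-md,axis=1)<.055; print('roll',cv2.minAreaRect((q[k]*1000).astype(np.float32)),q[k].mean(0))
p=onz(c,ct[:,0],ct[:,1],np.full(len(ct),.066))[:,:2]; print(cv2.minAreaRect((p*1000).astype(np.float32)))
o=bot.get_obs(); from scipy.spatial.transform import Rotation as Ro; print(Ro.from_quat(o['tool_rot']).as_matrix().round(3))
w=load('wrist'); print(w['cx'],w['cy'])
```

```text
corners [[ 0.4584  0.1574]
 [ 0.6146  0.1711]
 [ 0.6416 -0.0503]
 [ 0.4765 -0.0534]] [0.54778231 0.05618135]
yaw 0.05200058464747547
dial [ 0.55173257 -0.01971592] plate [0.54622299 0.0861408 ] idx [[ 0.57908957 -0.00751114]] dialpix [[ 0.55608926 -0.02667876]] ptr ends [[ 0.54877769 -0.01037158]
 [ 0.56944241 -0.03273728]]
tongs ring/tips [[ 0.35683655 -0.32174286]
 [ 0.60046336 -0.23273811]
 [ 0.61356707 -0.31554683]]
grip [193 285  29  14 176] [ 0.47292098 -0.27677182] ((472.9002380371094, -276.3617858886719), (76.11470794677734, 15.491646766662598), 10.5279541015625)
grip [185 300  28  16 168] [ 0.47960738 -0.32087431] ((479.3155212402344, -321.0099792480469), (76.24706268310547, 14.229958534240723), 7.4585394859313965)
roll ((533.6621704101562, 82.58181762695312), (82.56570434570312, 41.921390533447266), 17.193683624267578) [0.53717881 0.07706466]
((531.8721923828125, 87.58743286132812), (85.3309555053711, 60.102294921875), 15.662410736083984)
[[ 0.949  0.315 -0.001]
 [ 0.315 -0.949  0.002]
 [-0.    -0.002 -1.   ]]
276.4566211218328 215.15133453152185
```

>>> {"api": "jog_arm", "payload": {
  "deltas": [
    {"delta_pos": [0.86, -0.51, 0], "yaw": -1, "fingers": 1},
    {"delta_pos": [0.86, -0.51, 0], "yaw": -1, "fingers": 1},
    {"delta_pos": [0.86, -0.51, 0], "yaw": -1, "fingers": 1},
    {"delta_pos": [0.86, -0.51, 0], "yaw": -1, "fingers": 1},
    {"delta_pos": [0.86, -0.51, 0], "yaw": -1, "fingers": 1},
    {"delta_pos": [0.86, -0.51, 0], "yaw": -1, "fingers": 1},
    {"delta_pos": [0.86, -0.51, 0], "yaw": -1, "fingers": 1},
    {"delta_pos": [0.86, -0.51, 0], "yaw": -1, "fingers": 1}
  ]
}}

```text
clock: 0.95
eef_pos: [0.3547, -0.2469, 0.2059]
tool_rot: [0.85, 0.527, -0.0, -0.0]
ft_force: [-0.6, 0.6, 0.1]
grip_width: 0.0855
grasp_force: 0.0
```

>>> {"api": "jog_arm", "payload": {
  "deltas": [
    {"delta_pos": [0.96, 0.25, 0], "yaw": -1, "fingers": 0.5},
    {"delta_pos": [0.96, 0.25, 0], "yaw": -1, "fingers": 0.5},
    {"delta_pos": [0.96, 0.25, 0], "yaw": -1, "fingers": 0.5},
    {"delta_pos": [0.96, 0.25, 0], "yaw": -1, "fingers": 0.5},
    {"delta_pos": [0.96, 0.25, 0], "yaw": -1, "fingers": 0.5},
    {"delta_pos": [0.96, 0.25, 0], "yaw": -1, "fingers": 0.5},
    {"delta_pos": [0.96, 0.25, 0], "yaw": -1, "fingers": 0.5},
    {"delta_pos": [0.96, 0.25, 0], "yaw": -1, "fingers": 0.5}
  ]
}}

```text
clock: 1.75
eef_pos: [0.5501, -0.0253, 0.2051]
tool_rot: [0.586, 0.811, -0.001, -0.001]
ft_force: [0.1, -0.5, -1.2]
grip_width: 0.043
grasp_force: 0.0
```

Run:
```python
from h import *
c=cap('wrist')
# rectified top view at z=.0735/.05: sample onto world grid z=.06, 0.5mm/px ; up=+x, left=+y
xs=np.linspace(.66,.44,440); ys=np.linspace(.16,-.12,560)
gx,gy=np.meshgrid(xs,ys,indexing='ij')
R=cv2.Rodrigues(np.array(c['rvec'],float))[0]; t=np.array(c['tvec'],float).ravel()
def top(z):
    p=np.stack([gx,gy,np.full_like(gx,z)],-1)@R.T+t
    th=np.arctan2(np.hypot(p[...,0],p[...,1]),p[...,2]); r=np.hypot(p[...,0],p[...,1])
    return cv2.remap(c['image'],(c['cx']+c['fx']*th*p[...,0]/r).astype(np.float32),(c['cy']+c['fy']*th*p[...,1]/r).astype(np.float32),1)
A=top(.0735)
cv2.imwrite('pics/top1.png',A[:,:,::-1]); print(bot.get_obs()['eef_pos'])
```

```text
[ 0.54957748 -0.02594794  0.20546568]
```

View pics/top1.png

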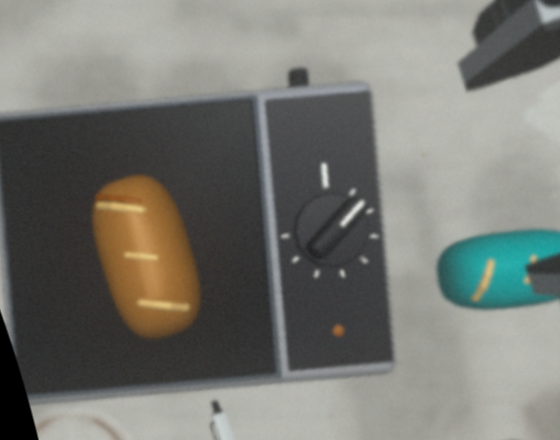

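The rectified top view (0.5 mm/px) shows the dial bar from (315,253) to (366,203) with its white pointer at the upper right. The index mark is at (324,175), and the roll is centred at about (147,257). I'll cross-check the two cameras.

Run:
```python
from h import *
c=load('wrist'); O=ray(c,0,0,True)[0]; print('cam',O)
def q(col,row,z):
    P=np.array([.66-row*.22/439,.16-col*.28/559,.0735]); return O+(P-O)*(z-O[2])/(.0735-O[2])
for n,a in dict(barA=(315,253,.0735),barB=(366,203,.0735),idx0=(326,187,.046),idx1=(323,164,.046),cFR=(371,84,.05),cNR=(393,371,.05)).items(): print(n,q(*a).round(4))
a,b=q(371,84,.05),q(393,371,.05); e=(a-b)[:2]/np.linalg.norm((a-b)[:2]); m=(a+b)[:2]/2; L=np.array([-e[1],e[0]])
print('len',np.linalg.norm(a-b),'yaw',np.arctan2(e[1],e[0]),'dial',m+L*(.108-.076),'plate',m+L*(.138))
# skirt/notch: plate divider; roll by wrist depth cloud
P=cloud(c,True); h=cv2.cvtColor(c['image'],cv2.COLOR_RGB2HSV)
m=(h[...,0]<20)&(h[...,1]>110)&(P[...,2]>.056)&(P[...,2]<.1)&(P[...,1]>.02)
m=cv2.morphologyEx(m.astype(np.uint8),cv2.MORPH_OPEN,np.ones((5,5)))>0
p=P[m]; print('roll',cv2.minAreaRect((p[:,:2]*1000).astype(np.float32)),p[:,2].max())
d=P[(P[...,2]>.069)&(P[...,2]<.079)&(np.abs(P[...,0]-.55)<.04)&(np.abs(P[...,1]+.015)<.04)]; print('bar',len(d),cv2.minAreaRect((d[:,:2]*1000).astype(np.float32)),np.median(d,0))
```

```text
cam [0.52602739 0.0499912  0.3726035 ]
barA [0.5332 0.0022 0.0735]
barB [ 0.5583 -0.0233  0.0735]
idx0 [ 0.57   -0.0082  0.046 ]
idx1 [ 0.5826 -0.0065  0.046 ]
cFR [ 0.6251 -0.0318  0.05  ]
cNR [ 0.47   -0.0437  0.05  ]
len 0.15558173939389106 yaw 0.07646825734818416 dial [ 0.54511478 -0.00582537] plate [0.53701704 0.09986487]
roll ((531.7090454101562, 87.11078643798828), (80.07381439208984, 43.94740295410156), 17.543230056762695) 0.0903076425380065
bar 429 ((546.248779296875, -9.936363220214844), (11.229440689086914, 36.078182220458984), 48.16530990600586) [ 0.54589193 -0.00931134  0.07283727]
```

>>> {"api": "jog_arm", "payload": {
  "deltas": [
    {"delta_pos": [0.056, 0.006, 0.0], "yaw": -0.624, "fingers": 0.5},
    {"delta_pos": [0.056, 0.006, 0.1], "yaw": -0.624, "fingers": 0.5},
    {"delta_pos": [0.056, 0.006, 0.2], "yaw": -0.624, "fingers": 0.5},
    {"delta_pos": [0.056, 0.006, 0.3], "yaw": -0.624, "fingers": 0.5},
    {"delta_pos": [0.056, 0.006, 0.3], "yaw": -0.624, "fingers": 0.5},
    {"delta_pos": [0.056, 0.006, 0.3], "yaw": -0.624, "fingers": 0.5},
    {"delta_pos": [0.056, 0.006, 0.3], "yaw": -0.624, "fingers": 0.5}
  ]
}}

```text
clock: 2.5
eef_pos: [0.5479, -0.0087, 0.1183]
tool_rot: [0.372, 0.928, 0.001, 0.002]
ft_force: [0.6, -0.4, 0.0]
grip_width: 0.0427
grasp_force: 0.0
```

Run:
```python
from h import *
o=bot.get_obs(); print(o['eef_pos'],o['tool_rot'],o['joint_pos'][5])
c=cap('wrist'); P=cloud(c,True)
d=P[(P[...,2]>.068)&(P[...,2]<.079)&(np.abs(P[...,0]-.546)<.035)&(np.abs(P[...,1]+.01)<.035)]; print('bar',len(d),cv2.minAreaRect((d[:,:2]*1000).astype(np.float32)),np.median(d,0))
```

```text
[ 0.54790298 -0.00873132  0.11827263] [3.72076638e-01 9.28200419e-01 5.60368831e-04 1.62614385e-03] 0.7466261945764483
bar 735 ((545.9740600585938, -9.60987663269043), (11.000411987304688, 34.68551254272461), 47.98927688598633) [ 0.54520603 -0.00881614  0.07280511]
```

>>> {"api": "jog_arm", "payload": {
  "deltas": [
    {"delta_pos": [0.004, -0.006, 0.1], "yaw": -0.035, "fingers": 0.5},
    {"delta_pos": [0.004, -0.006, 0.19], "yaw": -0.035, "fingers": 0.5},
    {"delta_pos": [0.004, -0.006, 0.19], "yaw": -0.035, "fingers": 0.5},
    {"delta_pos": [0.004, -0.006, 0.19], "yaw": -0.035, "fingers": 0.3},
    {"delta_pos": [0.004, -0.006, 0.19], "yaw": -0.035, "fingers": 0},
    {"delta_pos": [0.004, -0.006, 0.19], "yaw": -0.035, "fingers": 0},
    {"delta_pos": [0.004, -0.006, 0.19], "yaw": -0.035, "fingers": 0},
    {"delta_pos": [0.004, -0.006, 0.19], "yaw": -0.035, "fingers": 0},
    {"delta_pos": [0.004, -0.006, 0.19], "yaw": -0.035, "fingers": 0}
  ]
}}

```text
clock: 3.45
eef_pos: [0.5448, -0.008, 0.0594]
tool_rot: [0.358, 0.934, 0.0, 0.0]
ft_force: [0.2, -0.0, -0.3]
grip_width: -0.0001
grasp_force: 0.0
```

Run:
```python
from h import *
o=bot.get_obs(); print(o['eef_pos'],o['grip_width'],o['grasp_force'])
c=cap('wrist'); a=c['image'][:,:,::-1]; s=cap('scene')['image'][150:260,240:380,::-1]
cv2.imwrite('pics/w2.png',np.hstack([cv2.resize(a,(440,330)),cv2.resize(s,(356,330),interpolation=2)]))
```

```text
[ 0.54482271 -0.00802912  0.05943324] -0.00011338305394478357 0.0
```

View pics/w2.png

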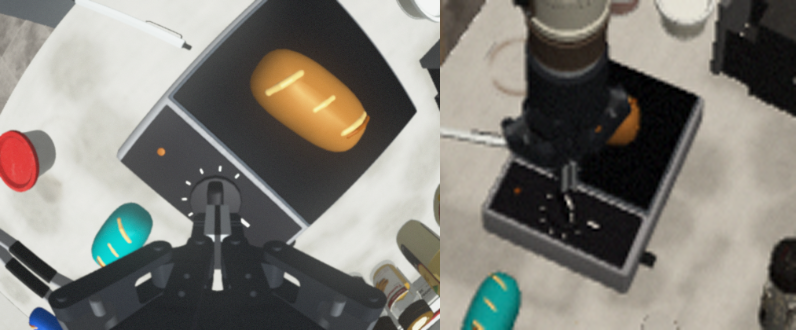

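The fingers shut without the bar between them. The left half (wrist) shows the bar uncovered at (215,190) with the fingertips at about (215,230). The right half (scene) shows the fingertips at (567,190) and the bar at (568,208). Either the tips are above the bar or they're off to one side, so I'll project to decide.

Run:
```python
from h import *
for n in('scene','wrist'):
    c=load(n); P=np.array([[.5448,-.008,.0594],[.546,-.0096,.0735],[.5448,-.008,.0784]])
    R=cv2.Rodrigues(np.array(c['rvec'],float))[0]; p=P@R.T+np.array(c['tvec']).ravel()
    if n=='scene': print(n,c['cx']+c['fx']*p[:,0]/p[:,2],c['cy']+c['fy']*p[:,1]/p[:,2])
    else:
        r=np.hypot(p[:,0],p[:,1]);th=np.arctan2(r,p[:,2]);print(n,c['cx']+c['fx']*th*p[:,0]/r,c['cy']+c['fy']*th*p[:,1]/r)
    C=cloud(c,n=='wrist')
    if n=='scene':
        for r in range(196,226,2): print(r,[tuple(C[r,u].round(3)) for u in (287,290,293)])
c=load('wrist')
I=cv2.resize(c['image'][200:420,180:400,::-1],None,fx=2.7,fy=2.7,interpolation=2); cv2.imwrite('pics/w3.png',I)
```

```text
scene [288.62532175 288.75105331 288.66427924] [216.48151102 213.89390813 212.13587171]
196 [(np.float64(0.55), np.float64(-0.026), np.float64(0.169)), (np.float64(0.544), np.float64(-0.001), np.float64(0.137)), (np.float64(0.559), np.float64(-0.013), np.float64(0.161))]
198 [(np.float64(0.552), np.float64(-0.029), np.float64(0.165)), (np.float64(0.546), np.float64(-0.004), np.float64(0.134)), (np.float64(0.56), np.float64(-0.014), np.float64(0.154))]
200 [(np.float64(0.55), np.float64(-0.026), np.float64(0.153)), (np.float64(0.549), np.float64(-0.01), np.float64(0.135)), (np.float64(0.558), np.float64(-0.01), np.float64(0.14))]
202 [(np.float64(0.548), np.float64(-0.022), np.float64(0.138)), (np.float64(0.55), np.float64(-0.011), np.float64(0.128)), (np.float64(0.558), np.float64(-0.011), np.float64(0.133))]
204 [(np.float64(0.548), np.float64(-0.022), np.float64(0.131)), (np.float64(0.553), np.float64(-0.016), np.float64(0.127)), (np.float64(0.557), np.float64(-0.009), np.float64(0.122))]
206 [(np.float64(0.545), np.float64(-0.016), np.float64(0.114)), (np.float64(0.552), np.float6
[... 1133 characters left out ...]
p.float64(0.555), np.float64(-0.003), np.float64(0.054))]
220 [(np.float64(0.545), np.float64(-0.016), np.float64(0.054)), (np.float64(0.558), np.float64(-0.025), np.float64(0.073)), (np.float64(0.558), np.float64(-0.007), np.float64(0.052))]
222 [(np.float64(0.548), np.float64(-0.023), np.float64(0.056)), (np.float64(0.558), np.float64(-0.024), np.float64(0.064)), (np.float64(0.562), np.float64(-0.015), np.float64(0.056))]
224 [(np.float64(0.552), np.float64(-0.029), np.float64(0.056)), (np.float64(0.558), np.float64(-0.023), np.float64(0.054)), (np.float64(0.564), np.float64(-0.019), np.float64(0.053))]
wrist [274.5611804  273.69826156 274.36286828] [257.99964629 272.58943393 273.64229796]
```

View pics/w3.png

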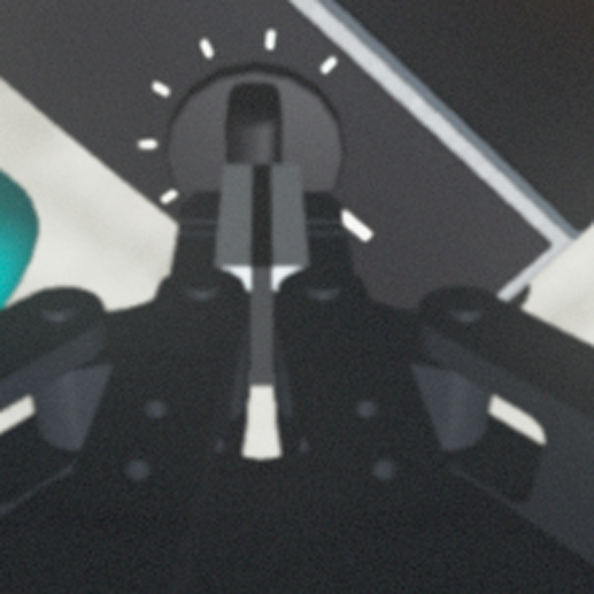

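The tip edge looks 15–20 mm higher than the reported TCP implies, so the fingers probably shut above the bar. I'll open and go lower in small steps while watching the force.

>>> {"api": "jog_arm", "payload": {
  "deltas": [
    {"delta_pos": [0, 0, 0], "yaw": 0, "fingers": 0.35},
    {"delta_pos": [0, 0, 0], "yaw": 0, "fingers": 0.35},
    {"delta_pos": [0, 0, 0], "yaw": 0, "fingers": 0.35},
    {"delta_pos": [0, 0, 0.01], "yaw": 0, "fingers": 0.35},
    {"delta_pos": [0, 0, 0.02], "yaw": 0, "fingers": 0.35},
    {"delta_pos": [0, 0, 0.02], "yaw": 0, "fingers": 0.35}
  ]
}}

```text
clock: 4.15
eef_pos: [0.5441, -0.008, 0.0524]
tool_rot: [0.358, 0.934, -0.0, -0.001]
ft_force: [0.6, -0.5, 0.4]
grip_width: 0.0297
grasp_force: 0.0
```

Run:
```python
from h import *
o=bot.get_obs(); print(o['eef_pos'],o['grip_width'],o['grasp_force'],o['ft_force'])
c=cap('wrist')
I=cv2.resize(c['image'][200:420,180:400,::-1],None,fx=2,fy=2,interpolation=2)
s=cap('side'); J=cv2.resize(s['image'][195:265,260:350,::-1],(440,440*7//9),interpolation=2); J=cv2.copyMakeBorder(J,0,440-J.shape[0],0,0,0)
I=cv2.resize(I,(360,360)); J=cv2.resize(J,(430,430))[:360]
cv2.imwrite('pics/w4.png',np.hstack([I,J]))
C=cloud(c,True)
v,u=np.where((C[...,2]<.14)&(C[...,2]>.05)&(np.hypot(C[...,0]-.5448,C[...,1]+.008)<.045))
p=C[v,u]; R=cv2.Rodrigues(np.array(c['rvec'],float))[0]
# tool frame coords of near points
from scipy.spatial.transform import Rotation as Ro
q=(p-o['eef_pos'])@Ro.from_quat(o['tool_rot']).as_matrix()
for lo in range(-30,31,5):
    k=(q[:,1]*1000>=lo)&(q[:,1]*1000<lo+5)&(np.abs(q[:,0])<.013); print(lo,k.sum(),np.percentile(q[k,2]*1000,[5,50,95]).round(1) if k.sum() else '')
```

```text
[ 0.5440641  -0.00803591  0.05239971] 0.029706455549737637 0.0 [ 0.55270826 -0.51413128  0.42930599]
-30 325 [-79.6 -69.7 -37.1]
-25 339 [-81.8 -51.4 -34.2]
-20 926 [-76.3 -54.6  -0.1]
-15 1019 [-63.1 -40.2   0.1]
-10 330 [-18.1  -0.9   0.3]
-5 452 [-21.7 -20.4 -19.1]
0 431 [-21.6 -20.5 -19.2]
5 361 [-18.7  -0.9   0.2]
10 358 [-1.7 -0.7  0.4]
15 1416 [-70.8 -52.   -0.3]
20 424 [-81.2 -53.8 -33. ]
25 384 [-80.6 -50.1 -34.5]
30 506 [-80.6 -78.9 -68.9]
```

View pics/w4.png

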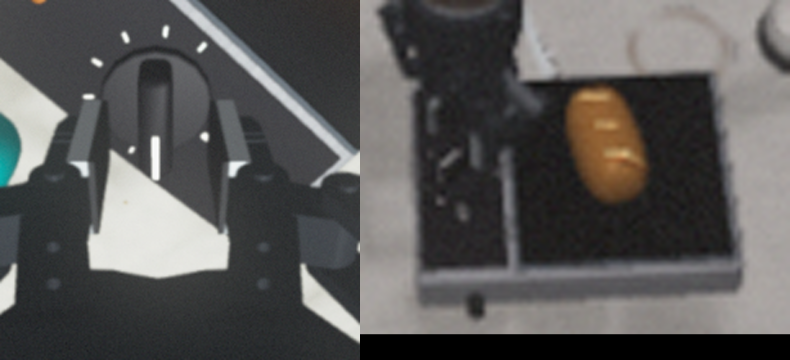

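The bar now lies centred between the open fingers (left half, bar at (155,110), fingers at (90,130) and (232,130)). I'll get the actual tip height from depth.

Run:
```python
from h import *
from scipy.spatial.transform import Rotation as Ro
o=bot.get_obs(); c=load('wrist'); C=cloud(c,True); q=((C-o['eef_pos'])@Ro.from_quat(o['tool_rot']).as_matrix()*1000).round(0).astype(int)
for r in range(254,312,4): print(r,[tuple(q[r,u].tolist()) for u in (231,237,316,321,326)])
```

```text
254 [(0, -26, 7), (-1, -22, 8), (-1, 24, 8), (0, 27, 7), (-1, 30, 8)]
258 [(-3, -26, 8), (-4, -23, 9), (-3, 24, 8), (-3, 27, 8), (-4, 31, 8)]
262 [(13, -20, -31), (13, -18, -30), (12, 20, -30), (13, 22, -31), (-6, 30, 7)]
266 [(13, -20, -35), (12, -17, -34), (13, 19, -35), (12, 21, -34), (-8, 31, 7)]
270 [(12, -19, -38), (12, -17, -38), (12, 19, -38), (13, 21, -39), (-12, 31, 8)]
274 [(12, -19, -42), (13, -16, -42), (12, 18, -41), (12, 20, -42), (8, 24, -35)]
278 [(12, -18, -46), (12, -16, -45), (12, 18, -46), (13, 20, -47), (13, 22, -46)]
282 [(13, -18, -50), (13, -15, -50), (12, 17, -49), (13, 19, -49), (13, 21, -50)]
286 [(13, -17, -53), (13, -15, -53), (13, 17, -53), (12, 19, -52), (13, 21, -53)]
290 [(12, -17, -55), (12, -15, -56), (12, 17, -56), (12, 19, -56), (13, 21, -56)]
294 [(13, -17, -59), (12, -14, -59), (13, 16, -59), (12, 18, -58), (13, 20, -60)]
298 [(13, -16, -62), (12, -14, -61), (13, 16, -62), (13, 18, -62), (13, 20, -62)]
302 [(11, -16, -62), (11, -14, -62), (11, 16, -62), (11, 18, -63), (13, 19, -66)]
306 [(10, -16, -63), (10, -14, -63), (9, 16, -62), (10, 18, -63), (13, 19, -68)]
310 [(8, -16, -64), (7, -14, -62), (7, 16, -62), (9, 18, -64), (13, 19, -71)]
```

Depth shows the tips are about 29 mm above the reported TCP at this opening, so there's room to go lower.

>>> {"api": "jog_arm", "payload": {
  "deltas": [
    {"delta_pos": [0, 0, 0.025], "yaw": 0, "fingers": 0.35},
    {"delta_pos": [0, 0, 0.05], "yaw": 0, "fingers": 0.35},
    {"delta_pos": [0, 0, 0.05], "yaw": 0, "fingers": 0.35},
    {"delta_pos": [0, 0, 0.05], "yaw": 0, "fingers": 0.2},
    {"delta_pos": [0, 0, 0.05], "yaw": 0, "fingers": 0},
    {"delta_pos": [0, 0, 0.05], "yaw": 0, "fingers": 0},
    {"delta_pos": [0, 0, 0.05], "yaw": 0, "fingers": 0},
    {"delta_pos": [0, 0, 0.05], "yaw": 0, "fingers": 0}
  ]
}}

```text
clock: 5.05
eef_pos: [0.5437, -0.0088, 0.0381]
tool_rot: [0.358, 0.934, -0.001, -0.001]
ft_force: [-3.4, -4.0, 1.1]
grip_width: 0.0092
grasp_force: 59.7
```

>>> {"api": "jog_arm", "payload": {
  "deltas": [
    {"delta_pos": [-0.001, 0.001, 0.05], "yaw": -0.15, "fingers": 0},
    {"delta_pos": [-0.001, 0.001, 0], "yaw": -0.3, "fingers": 0},
    {"delta_pos": [-0.002, 0.002, 0], "yaw": -0.45, "fingers": 0},
    {"delta_pos": [-0.003, 0.003, 0], "yaw": -0.6, "fingers": 0},
    {"delta_pos": [-0.003, 0.004, 0], "yaw": -0.75, "fingers": 0},
    {"delta_pos": [-0.004, 0.005, 0], "yaw": -0.9, "fingers": 0},
    {"delta_pos": [-0.004, 0.005, 0], "yaw": -1, "fingers": 0},
    {"delta_pos": [-0.004, 0.005, 0], "yaw": -1, "fingers": 0},
    {"delta_pos": [-0.004, 0.005, 0], "yaw": -1, "fingers": 0}
  ]
}}

```text
clock: 5.95
eef_pos: [0.543, -0.0117, 0.0347]
tool_rot: [-0.025, 1.0, -0.004, -0.004]
ft_force: [-1.6, -12.0, -13.9]
grip_width: 0.0091
grasp_force: 65.6
```

>>> {"api": "jog_arm", "payload": {
  "deltas": [
    {"delta_pos": [0, 0, 0], "yaw": 0, "fingers": 0.15},
    {"delta_pos": [0, 0, 0], "yaw": 0, "fingers": 0.35},
    {"delta_pos": [0, 0, 0], "yaw": 0, "fingers": 0.35},
    {"delta_pos": [0, 0, -0.1], "yaw": 0, "fingers": 0.4},
    {"delta_pos": [0, 0, -0.25], "yaw": 0, "fingers": 0.5},
    {"delta_pos": [0, 0, -0.4], "yaw": 0, "fingers": 0.5},
    {"delta_pos": [0, 0, -0.4], "yaw": 0, "fingers": 0.5},
    {"delta_pos": [0, 0, -0.4], "yaw": 0, "fingers": 0.5}
  ]
}}

```text
clock: 6.75
eef_pos: [0.5485, -0.007, 0.1605]
tool_rot: [-0.027, 1.0, 0.0, 0.003]
ft_force: [-0.0, 0.1, -0.2]
grip_width: 0.0426
grasp_force: 0.0
```

```bash
cat > top.py <<'E'
from h import *
def top(c,z,x0=.66,y0=.16,W=560,H=440,s=.0005):
    gx,gy=np.meshgrid(x0-np.arange(H)*s,y0-np.arange(W)*s,indexing='ij')
    R=cv2.Rodrigues(np.array(c['rvec'],float))[0]; t=np.array(c['tvec'],float).ravel()
    p=np.stack([gx,gy,np.full_like(gx,z)],-1)@R.T+t; r=np.hypot(p[...,0],p[...,1]); th=np.arctan2(r,p[...,2])
    return cv2.remap(c['image'],(c['cx']+c['fx']*th*p[...,0]/r).astype(np.float32),(c['cy']+c['fy']*th*p[...,1]/r).astype(np.float32),1)
E
python3 - <<'E'
from top import *
c=cap('wrist'); A=top(c,.0735,.60,.03,400,500,.0002); B=top(c,.046,.60,.03,400,500,.0002)
cv2.imwrite('pics/top5.png',np.hstack([A,B])[:,:,::-1])
P=cloud(c,True); print(bot.get_obs()['eef_pos'])
d=P[(P[...,2]>.068)&(P[...,2]<.079)&(np.abs(P[...,0]-.546)<.03)&(np.abs(P[...,1]+.01)<.03)]; print('bar',len(d),cv2.minAreaRect((d[:,:2]*1000).astype(np.float32)))
# white marks
for I,n in((A,'ptr'),(B,'idx')):
    m=(I.min(2)>150).astype(np.uint8); k,l,s,ce=cv2.connectedComponentsWithStats(m)
    for i in range(1,k):
        if s[i,4]>150:
            v,u=np.where(l==i); r=cv2.fitLine(np.stack([u,v],1).astype(np.float32),2,0,.01,.01).ravel(); print(n,s[i],'ctr',.6-ce[i][1]*.0002,.03-ce[i][0]*.0002,'ang',np.arctan2(-r[0],-r[1]))
E
```

```text
[ 0.54707071 -0.0071322   0.15866525]
bar 535 ((546.2316284179688, -10.02742862701416), (35.464271545410156, 10.033099174499512), 3.076313018798828)
ptr [  27    0   58  500 7163] ctr 0.5497437665782493 0.018924054167248357 ang -3.0529618
ptr [  310     0    90   500 33355] ctr 0.5547076959976015 -0.04281189626742618 ang -3.0917335
ptr [ 179  138   28  125 1811] ctr 0.5602007730535615 -0.00884218663721701 ang -3.002267
ptr [291 250  16  14 159] ctr 0.5486238993710691 -0.029728301886792458 ang -1.0298702
ptr [301 314  17  11 153] ctr 0.5361699346405229 -0.03187581699346405 ang -1.6964241
ptr [277 370  16  15 159] ctr 0.5245421383647798 -0.02687798742138365 ang -2.3227077
idx [  14    0   60  500 7962] ctr 0.5498661391610148 0.021266767143933683 ang -3.052914
idx [  329     0    71   500 24838] ctr 0.5576709718978984 -0.044588453176584275 ang -3.0964897
idx [ 177   83   31  139 2234] ctr 0.5699572963294539 -0.008750223813786935 ang -3.0022647
idx [256 154  14  19 170] ctr 0.5674658823529412 -0.022538823529411764 ang -0.48694238
idx [301 207  18  16 194] ctr 0.5571134020618557 -0.03191546391752578 ang -1.009487
idx [ 71 278  17  11 161] ctr 0.5434086956521739 0.014208695652173909 ang -1.4923654
idx [313 278  18  12 187] ctr 0.5433122994652406 -0.03430802139037434 ang -1.6547868
idx [ 99 341  16  15 165] ctr 0.530530909090909 0.008715151515151513 ang -0.8793427
idx [286 340  17  17 194] ctr 0.5304350515463917 -0.02875567010309278 ang -2.321847
idx [229 377  12  18 158] ctr 0.5228367088607595 -0.017 ang -2.8953977
idx [159 378  12  18 154] ctr 0.5227896103896104 -0.002940259740259743 ang -0.20280476
```

View pics/top5.png

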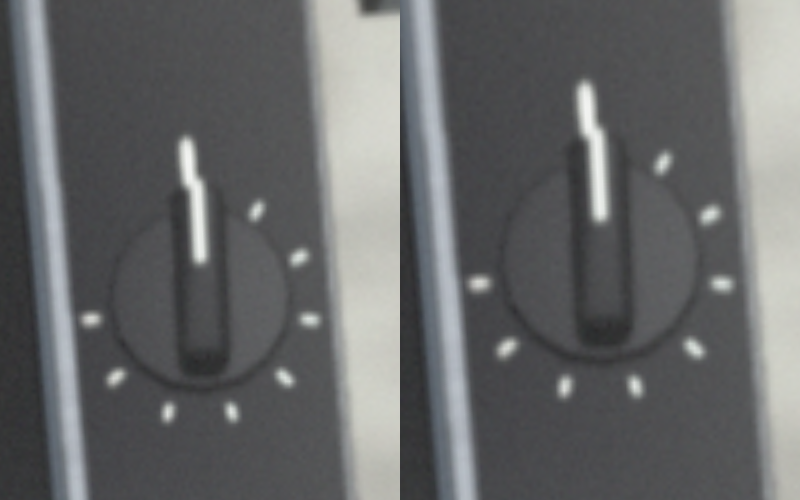

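The pointer now lines up with the long index mark: the white line at (197,180–260) leads straight into the mark at (186,140–185), with a residual of about 0.02–0.03 rad. The dial is released, so I'll go to the tongs.

>>> {"api": "jog_arm", "payload": {
  "deltas": [
    {"delta_pos": [0.05, -0.1, -0.17], "yaw": -0.15, "fingers": 0.5},
    {"delta_pos": [0.29, -0.96, -0.17], "yaw": -0.15, "fingers": 1},
    {"delta_pos": [0.29, -0.96, -0.17], "yaw": -0.15, "fingers": 1},
    {"delta_pos": [0.29, -0.96, -0.17], "yaw": -0.15, "fingers": 1},
    {"delta_pos": [0.29, -0.96, -0.17], "yaw": -0.15, "fingers": 1},
    {"delta_pos": [0.29, -0.96, -0.17], "yaw": -0.15, "fingers": 1},
    {"delta_pos": [0.29, -0.96, -0.17], "yaw": -0.15, "fingers": 1},
    {"delta_pos": [0.29, -0.96, -0.17], "yaw": -0.15, "fingers": 1},
    {"delta_pos": [0.29, -0.96, -0.17], "yaw": -0.15, "fingers": 1}
  ]
}}

```text
clock: 7.7
eef_pos: [0.4742, -0.2995, 0.2073]
tool_rot: [-0.085, 0.996, 0.001, -0.001]
ft_force: [-0.1, 0.6, 0.1]
grip_width: 0.0854
grasp_force: 0.0
```

Run:
```python
from top import *
o=bot.get_obs(); print(o['eef_pos'],o['tool_rot'])
c=cap('wrist'); A=top(c,.024,.66,-.16,520,660,.0005); cv2.imwrite('pics/top6.png',cv2.resize(A,(472,600))[:,:,::-1])
h=A.max(2); m=np.zeros(h.shape,np.uint8); m[300:470,130:420]=(h[300:470,130:420]<70)
k,l,s,ce=cv2.connectedComponentsWithStats(cv2.morphologyEx(m,cv2.MORPH_OPEN,np.ones((5,5))))
for i in range(1,k):
    if s[i,4]>500:
        v,u=np.where(l==i); p=np.stack([.66-v*.0005,-.16-u*.0005],1); print(s[i],p.mean(0),cv2.minAreaRect((p*1000).astype(np.float32)))
P=cloud(c,True); k=(P[...,2]>.019)&(P[...,2]<.029)&(P[...,0]>.43)&(P[...,0]<.52)&(P[...,1]>-.36)&(P[...,1]<-.24)
L=P[k]; 
for x in np.arange(.44,.52,.01):
    y=L[np.abs(L[:,0]-x)<.004,1]; 
    if len(y)>5: print(round(x,3),len(y),np.percentile(y,[1,99]).round(4),y[y>-.3].mean().round(4) if (y>-.3).any() else '',y[y<-.3].mean().round(4) if (y<-.3).any() else '')
```

```text
[ 0.47415512 -0.29954824  0.20733832] [-0.08472876  0.99640261  0.00133472 -0.00105079]
[ 299  300   30  141 2032] [ 0.47488337 -0.31646629] ((474.89300537109375, -316.44757080078125), (71.03799438476562, 7.5994133949279785), 7.594643592834473)
[ 207  315   40  140 2112] [ 0.46780682 -0.27316027] ((467.8943176269531, -273.228515625), (70.70134735107422, 7.754938125610352), 11.205946922302246)
0.44 113 [-0.3253 -0.2735] -0.2778 -0.3213
0.45 117 [-0.3244 -0.2715] -0.2759 -0.3202
0.46 116 [-0.3228 -0.2697] -0.2741 -0.3187
0.47 119 [-0.3221 -0.2679] -0.2721 -0.3174
0.48 117 [-0.321  -0.2659] -0.2702 -0.3166
0.49 112 [-0.3193 -0.2638] -0.2683 -0.3149
0.5 107 [-0.3179 -0.262 ] -0.2664 -0.3135
0.51 80 [-0.3163 -0.2585] -0.2623 -0.3123
0.52 38 [-0.316  -0.2553] -0.2587 -0.3133
```

View pics/top6.png

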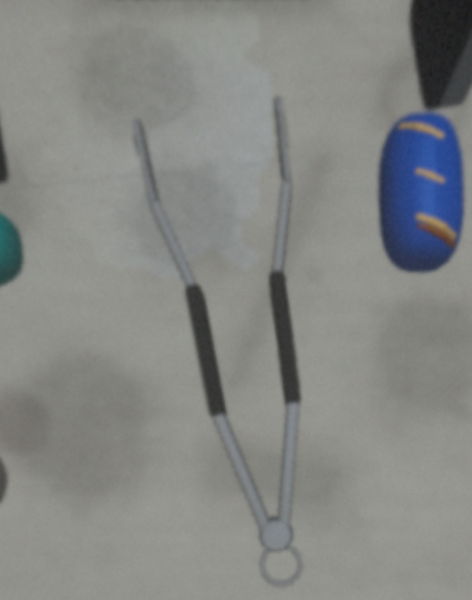

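The tongs are seen from above: grips at about (205,350) and (285,338), hinge at (277,535). Grip centre is (0.4714, -0.2948), yaw 0.164. I'll descend over the grips.

>>> {"api": "jog_arm", "payload": {
  "deltas": [
    {"delta_pos": [0.007, 0.017, 0], "yaw": 0.008, "fingers": 0.85},
    {"delta_pos": [0.007, 0.017, 0.15], "yaw": 0.008, "fingers": 0.85},
    {"delta_pos": [0.007, 0.017, 0.3], "yaw": 0.008, "fingers": 0.85},
    {"delta_pos": [0.007, 0.017, 0.45], "yaw": 0.008, "fingers": 0.85},
    {"delta_pos": [0.007, 0.017, 0.55], "yaw": 0.008, "fingers": 0.85},
    {"delta_pos": [0.007, 0.017, 0.65], "yaw": 0.008, "fingers": 0.85},
    {"delta_pos": [0.007, 0.017, 0.7], "yaw": 0.008, "fingers": 0.85},
    {"delta_pos": [0.007, 0.017, 0.7], "yaw": 0.008, "fingers": 0.85},
    {"delta_pos": [0.007, 0.017, 0.7], "yaw": 0.008, "fingers": 0.85}
  ]
}}

```text
clock: 8.65
eef_pos: [0.4724, -0.2941, -0.0005]
tool_rot: [-0.083, 0.997, 0.0, -0.0]
ft_force: [-0.1, -0.4, -0.5]
grip_width: 0.0726
grasp_force: 0.0
```

Run:
```python
from h import *
from scipy.spatial.transform import Rotation as Ro
c=cap('wrist'); o=bot.get_obs(); print(o['eef_pos'],o['ft_force'],o['grip_width']); C=cloud(c,True); q=((C-o['eef_pos'])@Ro.from_quat(o['tool_rot']).as_matrix()*1000)
for s in(-1,1):
    k=(s*q[...,1]>25)&(s*q[...,1]<60)&(np.abs(q[...,0])<14)&(C[...,2]>.008)&(C[...,2]<.08); p=q[k]
    print(s,k.sum(),'maxz(tool)',np.percentile(p[:,2],[90,98,99.5]),'y',np.percentile(s*p[:,1],[1,99]))
# grips in tool frame
k=(np.abs(q[...,1])<33)&(np.abs(C[...,2]-.024)<.005)&(np.abs(q[...,0])<45)&(np.abs(q[...,1])>12); p=q[k]
for lo in range(-45,45,10):
    z=p[(p[:,0]>lo)&(p[:,0]<lo+10)]
    if len(z): print(lo,len(z),np.percentile(z[:,1],[1,99]).round(1))
I=c['image'][:,:,::-1]; cv2.imwrite('pics/w7.png',cv2.resize(I[180:420,130:430],(750,600),interpolation=2))
```

```text
[ 4.73092420e-01 -2.94821668e-01  2.91869927e-04] [0.35520449 0.40170546 0.69795939] 0.07235226624573111
-1 2770 maxz(tool) [-38.58289099 -22.13142915 -20.84376218] y [25.34211349 56.22043534]
1 2843 maxz(tool) [-36.55321964 -21.97582057 -20.72863623] y [25.2851857  58.47158065]
-45 271 [-28.8  29.1]
-35 432 [-27.2  28.1]
-25 496 [-27.1  27.5]
-15 573 [-26.7  27.8]
-5 611 [-26.4  27.2]
5 645 [-26.1  26.9]
15 691 [-25.5  26.7]
25 760 [-25.1  26.6]
35 690 [-24.2  25.7]
```

View pics/w7.png

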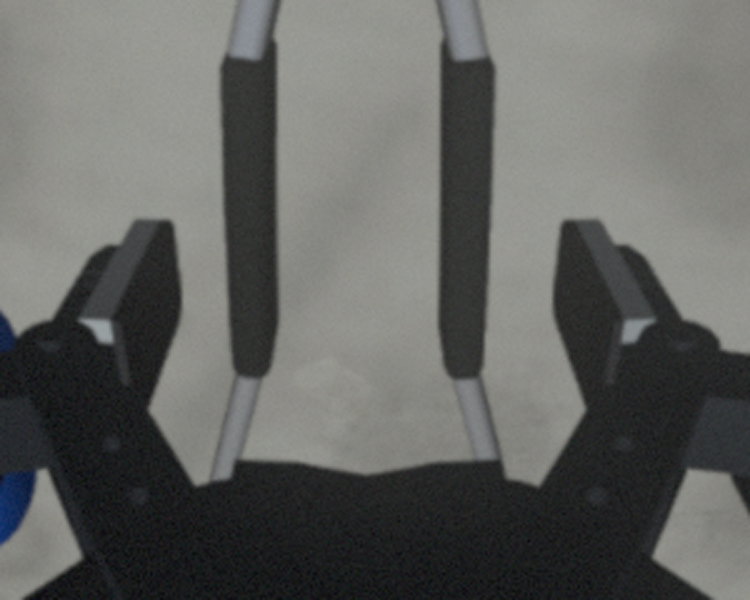

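The fingers straddle the black grips evenly (fingers at (130,270) and (605,270), grips at (248,220) and (467,220)) but are still well above the table.

Run:
```python
from h import *
c=load('wrist'); C=cloud(c,True)
for u in (190,196,356,362,366): print(u,[tuple((C[r,u]*1000).round().astype(int).tolist()) for r in range(266,292,3)])
```

```text
190 [(488, -342, -2), (468, -333, 38), (468, -332, 41), (467, -331, 45), (468, -331, 47), (468, -331, 48), (469, -330, 50), (469, -330, 52), (470, -329, 52)]
196 [(487, -338, -1), (467, -330, 38), (468, -330, 40), (469, -330, 40), (470, -329, 41), (472, -329, 41), (472, -329, 43), (475, -329, 42), (476, -329, 42)]
356 [(471, -245, -1), (456, -258, 37), (457, -259, 39), (458, -258, 38), (459, -258, 40), (461, -258, 40), (462, -257, 40), (463, -257, 41), (465, -257, 41)]
362 [(471, -242, 0), (455, -256, 37), (455, -257, 41), (456, -257, 43), (455, -258, 47), (456, -258, 48), (457, -258, 49), (458, -258, 50), (458, -258, 52)]
366 [(470, -239, 0), (455, -254, 38), (456, -254, 40), (455, -256, 45), (455, -257, 48), (455, -257, 50), (455, -258, 52), (456, -258, 54), (456, -259, 56)]
```

>>> {"api": "jog_arm", "payload": {
  "deltas": [
    {"delta_pos": [0, 0, 0.04], "yaw": 0, "fingers": 0.85},
    {"delta_pos": [0, 0, 0.07], "yaw": 0, "fingers": 0.85},
    {"delta_pos": [0, 0, 0.092], "yaw": 0, "fingers": 0.85},
    {"delta_pos": [0, 0, 0.092], "yaw": 0, "fingers": 0.85},
    {"delta_pos": [0, 0, 0.092], "yaw": 0, "fingers": 0.72},
    {"delta_pos": [0, 0, 0.092], "yaw": 0, "fingers": 0.66},
    {"delta_pos": [0, 0, 0.092], "yaw": 0, "fingers": 0.62},
    {"delta_pos": [0, 0, 0.092], "yaw": 0, "fingers": 0.59},
    {"delta_pos": [0, 0, 0.092], "yaw": 0, "fingers": 0.59},
    {"delta_pos": [0, 0, 0.092], "yaw": 0, "fingers": 0.59}
  ]
}}

```text
clock: 9.7
eef_pos: [0.4729, -0.2958, -0.0274]
tool_rot: [-0.082, 0.997, -0.001, 0.001]
ft_force: [-0.6, -0.1, 5.8]
grip_width: 0.0507
grasp_force: 8.6
```

>>> {"api": "jog_arm", "payload": {
  "deltas": [
    {"delta_pos": [0, 0, -0.02], "yaw": 0, "fingers": 0.57},
    {"delta_pos": [0, 0, -0.06], "yaw": 0, "fingers": 0.57},
    {"delta_pos": [0, 0, -0.12], "yaw": 0, "fingers": 0.57},
    {"delta_pos": [0, 0, -0.2], "yaw": 0, "fingers": 0.57},
    {"delta_pos": [0, 0, -0.3], "yaw": 0, "fingers": 0.57},
    {"delta_pos": [0, 0, -0.4], "yaw": 0, "fingers": 0.57},
    {"delta_pos": [0, 0, -0.45], "yaw": 0, "fingers": 0.57},
    {"delta_pos": [0, 0, -0.45], "yaw": 0, "fingers": 0.57},
    {"delta_pos": [0, 0, -0.45], "yaw": 0, "fingers": 0.57}
  ]
}}

```text
clock: 10.6
eef_pos: [0.4717, -0.2951, 0.1065]
tool_rot: [-0.082, 0.997, 0.0, -0.0]
ft_force: [0.2, -0.2, -2.1]
grip_width: 0.0492
grasp_force: 6.8
```

Run:
```python
from h import *
o=bot.get_obs(); print(o['eef_pos'],o['tool_rot'],o['grip_width'],o['grasp_force'],o['ft_force'])
from scipy.spatial.transform import Rotation as Ro
c=cap('wrist'); C=cloud(c,True); q=((C-o['eef_pos'])@Ro.from_quat(o['tool_rot']).as_matrix()*1000); p=q[(C[...,2]>.05)&(C[...,2]<.3)]
for lo in range(-150,145,10):
    k=(p[:,0]>lo)&(p[:,0]<lo+10)&(np.abs(p[:,1])<45)&(p[:,2]>-52)
    if k.sum()>5: z=p[k]; print(lo,k.sum(),'y',np.percentile(z[:,1],[2,98]).round(1),'z',np.percentile(z[:,2],[5,50,95]).round(1))
s=cap('side'); cv2.imwrite('pics/s8.png',np.hstack([cv2.resize(c['image'],(400,300)),cv2.resize(s['image'][130:280,130:330],(400,300),interpolation=2)])[:,:,::-1])
```

```text
[ 0.47170677 -0.2950828   0.10645324] [-8.21617168e-02  9.96619009e-01  4.08494539e-05 -4.70317238e-05] 0.049154408577385796 6.759424656629562 [ 0.18172974 -0.20601242 -2.10032084]
-40 322 y [-22.   25.6] z [-51.1 -50.  -37.4]
-30 718 y [-22.3  25.4] z [-51.3 -50.  -34.8]
-20 785 y [-22.   25.5] z [-51.1 -50.  -36.8]
-10 964 y [-22.8  26.1] z [-51.3 -50.  -34.7]
0 1461 y [-35.5  38.6] z [-51.2 -49.5 -36.2]
10 1638 y [-28.6  31.8] z [-51.3 -49.5 -34. ]
20 1192 y [-21.8  25.2] z [-51.3 -50.  -36.1]
30 1237 y [-21.5  24.8] z [-51.2 -49.5 -34.4]
40 1015 y [-19.2  22.6] z [-50.5 -49.3 -38.9]
50 1084 y [-17.1  20.6] z [-50.4 -49.2 -38.3]
60 1149 y [-15.   18.4] z [-50.5 -49.3 -38.9]
70 1202 y [-13.   16.3] z [-50.5 -49.3 -39.4]
80 1227 y [-10.6  14.1] z [-50.4 -49.2 -38.5]
90 1307 y [-8.5 11.9] z [-50.5 -49.1 -36.8]
100 1323 y [-7.  10.4] z [-51.6 -50.3 -46.4]
110 679 y [-7.4 10.8] z [-51.6 -50.3 -39.2]
120 171 y [-10.2  13.5] z [-41.  -39.7 -38.5]
```

View pics/s8.png

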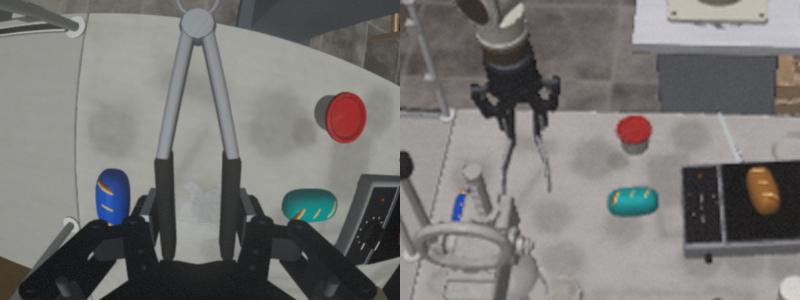

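The wrist view shows the tongs lifted level in the fingers (grips at (165,205) and (232,205), hinge at (198,25)), and the side view agrees. I'll carry them to above the roll.

>>> {"api": "jog_arm", "payload": {
  "deltas": [
    {"delta_pos": [0, 0.05, -0.08], "yaw": -0.05, "fingers": 0.57},
    {"delta_pos": [0, 0.15, -0.15], "yaw": -0.1, "fingers": 0.57},
    {"delta_pos": [-0.01, 0.27, -0.15], "yaw": -0.175, "fingers": 0.57},
    {"delta_pos": [-0.02, 0.4, -0.15], "yaw": -0.175, "fingers": 0.57},
    {"delta_pos": [-0.03, 0.53, -0.15], "yaw": -0.175, "fingers": 0.57},
    {"delta_pos": [-0.04, 0.66, -0.15], "yaw": -0.175, "fingers": 0.57},
    {"delta_pos": [-0.05, 0.79, -0.15], "yaw": -0.175, "fingers": 0.57},
    {"delta_pos": [-0.06, 0.9, -0.15], "yaw": -0.175, "fingers": 0.57},
    {"delta_pos": [-0.06, 0.97, -0.15], "yaw": -0.175, "fingers": 0.57},
    {"delta_pos": [-0.06, 1, -0.15], "yaw": -0.175, "fingers": 0.57},
    {"delta_pos": [-0.06, 1, -0.15], "yaw": -0.175, "fingers": 0.57}
  ]
}}

```text
clock: 11.8
eef_pos: [0.4398, 0.0043, 0.1506]
tool_rot: [-0.151, 0.988, 0.0, -0.001]
ft_force: [0.3, -0.9, -0.4]
grip_width: 0.0487
grasp_force: 6.8
```

>>> {"api": "jog_arm", "payload": {
  "deltas": [
    {"delta_pos": [-0.01, 0.07, 0.03], "yaw": 0, "fingers": 0.57},
    {"delta_pos": [-0.02, 0.13, 0.08], "yaw": 0, "fingers": 0.57},
    {"delta_pos": [-0.026, 0.167, 0.13], "yaw": 0, "fingers": 0.57},
    {"delta_pos": [-0.026, 0.167, 0.14], "yaw": 0, "fingers": 0.57},
    {"delta_pos": [-0.026, 0.167, 0.14], "yaw": 0, "fingers": 0.57},
    {"delta_pos": [-0.026, 0.167, 0.14], "yaw": 0, "fingers": 0.57}
  ]
}}

```text
clock: 12.4
eef_pos: [0.4338, 0.0528, 0.1099]
tool_rot: [-0.15, 0.989, -0.0, 0.0]
ft_force: [0.2, 0.0, -1.2]
grip_width: 0.0487
grasp_force: 6.8
```

Run:
```python
from h import *
from scipy.spatial.transform import Rotation as Ro
o=bot.get_obs(); print(o['eef_pos'],o['tool_rot'],o['grip_width'],o['ft_force'])
E=o['eef_pos']; M=Ro.from_quat(o['tool_rot']).as_matrix()
def proj(c,P):
    return cv2.projectPoints(np.array(P),np.array(c['rvec'],float),np.array(c['tvec'],float),np.array([[c['fx'],0,c['cx']],[0,c['fy'],c['cy']],[0,0,1]]),None)[0][:,0]
T=[]
for n,(u0,v0) in dict(scene=(255,160),side=(265,185)).items():
    c=cap(n); C=cloud(c); q=(C-E)@M*1000
    k=(q[...,2]>-58)&(q[...,2]<-18)&(q[...,0]<-45)&(q[...,0]>-145)&(np.abs(q[...,1])<60); p=q[k]
    print(n,k.sum(),[(lo,np.percentile(p[(p[:,0]>lo)&(p[:,0]<lo+20)][:,1],[5,25,75,95]).round(0)) for lo in (-145,-125,-105,-85,-65) if ((p[:,0]>lo)&(p[:,0]<lo+20)).sum()>8])
    # overlay predicted jaw inner edges now and roll axis
    I=cv2.resize(c['image'][v0:v0+75,u0:u0+100],None,fx=4,fy=4,interpolation=2).copy()
    for s in(-1,1):
        A=[E+M@np.array([x/1000,(1.7+s*31)/1000,-.050]) for x in(-85,-137)]
        a=((proj(c,A)-[u0,v0])*4).astype(int); cv2.line(I,tuple(map(int,a[0])),tuple(map(int,a[1])),(0,255,0),1)
    r=np.array([.532,.087,.088]); A=[r-.04*np.array([.955,.2955,0]),r+.04*np.array([.955,.2955,0])]
    a=((proj(c,A)-[u0,v0])*4).astype(int); cv2.line(I,tuple(map(int,a[0])),tuple(map(int,a[1])),(0,0,255),1)
    T.append(I)
cv2.imwrite('pics/j9.png',np.hstack(T)[:,:,::-1])
```

```text
[0.43383325 0.05277133 0.10993546] [-1.49635098e-01  9.88741207e-01 -2.42581450e-04  3.23461402e-04] 0.048662998911983016 [ 0.16213809  0.01092265 -1.18034112]
scene 487 [(-145, array([-38., -35.,  33.,  36.])), (-125, array([-38., -36.,  33.,  35.])), (-105, array([-37., -35.,  32.,  35.])), (-85, array([-36., -32.,  28.,  30.])), (-65, array([-30., -28.,  22.,  25.]))]
side 159 [(-145, array([-39., -37.,  32.,  33.])), (-125, array([-39., -37.,  31.,  32.])), (-105, array([-37., -35.,  30.,  32.])), (-85, array([-37., -32.,  26.,  32.])), (-65, array([-30., -26.,  22.,  24.]))]
```

View pics/j9.png

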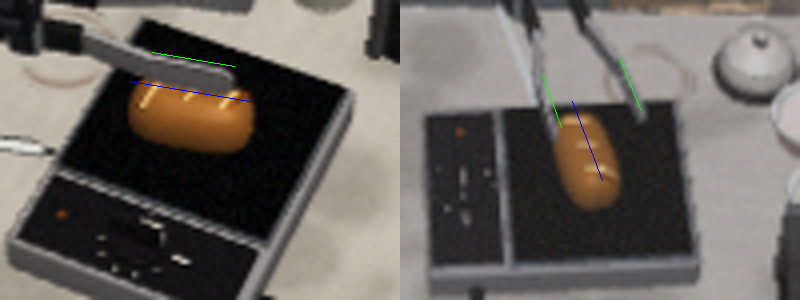

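The overlay shows the jaws above and either side of the roll. In the scene half, the predicted roll axis (130,82)–(250,101) lies on its stripes. In the side half, the jaws are at (550,120) and (630,95), with the roll's middle stripe at (593,147). One numeric check of the lateral offset, then I'll descend.

Run:
```python
from h import *
from scipy.spatial.transform import Rotation as Ro
o=bot.get_obs(); E=o['eef_pos']; M=Ro.from_quat(o['tool_rot']).as_matrix()
for n,u,v in(('scene',301.75,183),('side',313.25,221.75)):
    c=load(n); p=onz(c,u,v,np.array(.088)); print(n,'stripe',p,((p-E)@M*1000).round(1))
    C=cloud(c); h=cv2.cvtColor(c['image'],cv2.COLOR_RGB2HSV); m=(h[...,0]<22)&(h[...,1]>100)&(C[...,2]>.06)&(C[...,2]<.095)&(np.hypot(C[...,0]-.532,C[...,1]-.087)<.06)
    q=((C[m]-E)@M*1000); print(m.sum(),'x',np.percentile(q[:,0],[1,99]).round(1),'y',np.percentile(q[:,1],[1,99]).round(1),'rect',cv2.minAreaRect((C[m][:,:2]*1000).astype(np.float32)))
    hi=q[C[m][:,2]>np.percentile(C[m][:,2],60)]; print('ridge y',np.median(hi[:,1]))
```

```text
scene stripe [0.53087558 0.08577113 0.088     ] [-102.2    2.6   22.4]
419 x [-144.   -64.7] y [-21.8  14.1] rect ((534.8192138671875, 79.25017547607422), (82.34960174560547, 37.190792083740234), 23.227495193481445)
ridge y -4.834296126808627
side stripe [0.53807691 0.09147658 0.088     ] [-110.7    6.    22.4]
289 x [-147.4  -71.8] y [-22.2  19.8] rect ((537.5288696289062, 85.1280288696289), (81.05587768554688, 45.38835525512695), 17.85215950012207)
ridge y -1.113533865368191
```

Everything lines up within about 3 mm, so I'll descend.

>>> {"api": "jog_arm", "payload": {
  "deltas": [
    {"delta_pos": [-0.005, 0.003, 0.06], "yaw": 0, "fingers": 0.57},
    {"delta_pos": [-0.005, 0.003, 0.12], "yaw": 0, "fingers": 0.57},
    {"delta_pos": [-0.005, 0.003, 0.17], "yaw": 0, "fingers": 0.57},
    {"delta_pos": [-0.005, 0.003, 0.21], "yaw": 0, "fingers": 0.57},
    {"delta_pos": [-0.005, 0.003, 0.24], "yaw": 0, "fingers": 0.57},
    {"delta_pos": [-0.005, 0.003, 0.26], "yaw": 0, "fingers": 0.57},
    {"delta_pos": [-0.005, 0.003, 0.268], "yaw": 0, "fingers": 0.57},
    {"delta_pos": [-0.005, 0.003, 0.268], "yaw": 0, "fingers": 0.57},
    {"delta_pos": [-0.005, 0.003, 0.268], "yaw": 0, "fingers": 0.57}
  ]
}}

```text
clock: 13.4
eef_pos: [0.4348, 0.0551, 0.0296]
tool_rot: [-0.15, 0.989, -0.0, 0.0]
ft_force: [-0.1, 0.2, -0.5]
grip_width: 0.0488
grasp_force: 6.8
```

>>> {"api": "jog_arm", "payload": {
  "deltas": [
    {"delta_pos": [0, 0, 0], "yaw": 0, "fingers": 0.54},
    {"delta_pos": [0, 0, 0], "yaw": 0, "fingers": 0.52},
    {"delta_pos": [0, 0, 0], "yaw": 0, "fingers": 0.5},
    {"delta_pos": [0, 0, 0], "yaw": 0, "fingers": 0.48},
    {"delta_pos": [0, 0, 0], "yaw": 0, "fingers": 0.46},
    {"delta_pos": [0, 0, 0], "yaw": 0, "fingers": 0.44},
    {"delta_pos": [0, 0, 0], "yaw": 0, "fingers": 0.42},
    {"delta_pos": [0, 0, 0], "yaw": 0, "fingers": 0.4},
    {"delta_pos": [0, 0, 0], "yaw": 0, "fingers": 0.4},
    {"delta_pos": [0, 0, 0], "yaw": 0, "fingers": 0.4}
  ]
}}

```text
clock: 14.4
eef_pos: [0.4344, 0.0552, 0.0292]
tool_rot: [-0.15, 0.989, 0.0, 0.0]
ft_force: [-0.5, -0.0, 1.0]
grip_width: 0.0392
grasp_force: 60.0
```

>>> {"api": "jog_arm", "payload": {
  "deltas": [
    {"delta_pos": [0, 0, -0.02], "yaw": 0, "fingers": 0.35},
    {"delta_pos": [0, 0, -0.05], "yaw": 0, "fingers": 0.35},
    {"delta_pos": [0, 0, -0.09], "yaw": 0, "fingers": 0.35},
    {"delta_pos": [0, 0, -0.14], "yaw": 0, "fingers": 0.35},
    {"delta_pos": [0, 0, -0.19], "yaw": 0, "fingers": 0.35},
    {"delta_pos": [0, 0, -0.24], "yaw": 0, "fingers": 0.35},
    {"delta_pos": [0, 0, -0.29], "yaw": 0, "fingers": 0.35},
    {"delta_pos": [0, 0, -0.33], "yaw": 0, "fingers": 0.35},
    {"delta_pos": [0, 0, -0.36], "yaw": 0, "fingers": 0.35},
    {"delta_pos": [0, 0, -0.36], "yaw": 0, "fingers": 0.35},
    {"delta_pos": [0, 0, -0.36], "yaw": 0, "fingers": 0.35}
  ]
}}

```text
clock: 15.5
eef_pos: [0.4341, 0.055, 0.137]
tool_rot: [-0.15, 0.989, -0.0, -0.0]
ft_force: [-0.2, -0.5, -2.1]
grip_width: 0.0392
grasp_force: 60.4
```

Run:
```python
from h import *
o=bot.get_obs(); print(o['eef_pos'],o['grip_width'],o['grasp_force'],o['ft_force'])
for n in('scene','side'):
    c=cap(n); C=cloud(c); h=cv2.cvtColor(c['image'],cv2.COLOR_RGB2HSV); m=(h[...,0]<22)&(h[...,1]>100)&(C[...,2]>.055)&(C[...,2]<.25)&(np.hypot(C[...,0]-.532,C[...,1]-.087)<.07)
    p=C[m]; print(n,m.sum(),np.median(p,0).round(3),np.percentile(p[:,2],[2,98]).round(3))
```

```text
[0.43413744 0.05501839 0.13699802] 0.03920579946992402 60.43895244598389 [-0.20066049 -0.45088472 -2.08046547]
scene 414 [0.539 0.079 0.192] [0.168 0.199]
side 310 [0.547 0.087 0.187] [0.164 0.196]
```

```bash
python3 -c "
from workcell import bot
print(bot.job_done())"
```

```text
the job is handed in; nothing more can be done
None
```

The dial's pointer stands at the off mark (within about 0.03 rad by the camera) and has been let go. The roll is held in the squeezed tongs about 10.8 cm above the tray. I handed the job in at about 15.6 s and got no verdict back.

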